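Tip the long kiln props out of the sorting tray

ROBOT

A 7-joint arm with a two-finger parallel gripper is mounted at the origin on the work surface. World frame = base frame: x ahead of the robot, y to its left, z up, the work surface at z = 0. Lengths are in m, angles in rad, forces in N, time in s.
With the tool pointing down it reaches from about 0.375 to 0.925 m from the base axis. Payload 3.1 kg.
Tool frame: the origin (TCP) lies midway between the tips of the shut fingers; the grasp point (between the pads) lies 19 mm behind it; z points along the fingers, x is the direction in which the jaws open and shut, and the axes are right-handed (so a half turn about z gives the same grasp; the last joint's range is limited). The gripper opens to 85 mm and grips with 20 to 120 N. Pads are 22 mm wide; open, the fingers measure 114 mm over their backs; the gripper's body (76 mm by 85 mm) begins 54 mm behind the grasp point. The pads swing forward as they close: fully open they stand 13 mm farther back than shut.
Start: joints at [-1.385, 0.383, 0.044, 1.598, -0.018, 1.161, -0.05], TCP at [0.182, 0.624, 0.231] pointing down, gripper open.
Joint ranges: [-2.61, 2.61], [-0.41, 2.15], [-1.48, 1.57], [0, 2.5], [-1.57, 4.71], [0.05, 1.97], [-2.85, 2.85]. Speed limits (rad/s): [2.79, 2.79, 3.14, 3.14, 3.14, 3.14, 3.14].

INTERFACE

Orientations are given as a rotation vector (axis times angle).
In Python, from bench import bot, ik, readout, cams gives the robot as it stands. The module is installed in compiled form; this text tells all that it offers. Calls block until the motion is done:
- bot.reach(position, orientation): joint-space move of the TCP to a pose.
- bot.line_to(position, orientation=None, velocity=0.15): straight line of the TCP; orientation=None keeps the orientation; velocity is the mean speed in m/s.
- bot.move_j(angles): joint-space move.
- bot.set_gripper(opening, newtons=None): finger opening in m; newtons is the grip in N (None keeps the last); returns when the fingers have stopped.
- bot.hold(seconds).
- ik(position, orientation): joint angles nearest the present ones, or None.
- readout.get_obs(): the state.
- cams.grab_frame(name): name is "scene" or "top" or "wrist"; returns the picture (420x560x3 uint8, blue, green, red); there is no depth.
- cams.get_calibration(name): a dict with "fx", "fy", "cx", "cy" (pixels), "camera_from_world" (4x4, takes a point from world to camera coordinates); the wrist camera has in their place "T_tool_cam" (4x4, takes a point from camera to tool coordinates, whose origin is the TCP and whose axes are the tool frame's). Camera axes: x right, y down, z forward; pixel columns grow to the right and rows downward; lengths in m; the calibration is good to about 2 mm. A picture is of the moment at which its call begins: read the wrist's pose just before it. get_calibration takes no time and is no camera call.
A pose or a line that the arm cannot do raises bot.PlanningError and nothing moves.
- bot.sign_off(): hands the job in, once; it reports no verdict.
The state is a dict: "clock": time; "q": joint angles; "joint_vel": joint speeds; "tau": joint torques, N m; "eef_pos": TCP position; "orientation": TCP orientation; "contact_force": force on the tool from outside, world axes, zero at the start; "wrist_torque": the same for the moment, N m; "gripper_width": finger opening in m.
Only numpy, scipy, OpenCV 4.12 (cv2) and the standard library are available. Lean on these libraries where they do the work, as an engineer would, in place of code of your own. Each camera call takes 0.05 s, during which the arm holds its last target. There are 200 camera calls.

TASK

For the next kiln load I need the two longest kiln props: lift the grey sorting tray by its handle and tip it on the corner of their bay so that just those two slide out through the gap there into the white tub. Keep all the shorter props in the tray, then set the tray back down level on the bench and leave the sprayer, jar and paddle where they are.

Things in the scene. Friction and masses are not known exactly. Their poses are not given: they have to be found in the camera images.
- tray_grip (a point): Centre of the grey sorting tray's handle bar, 107 mm above the tray's underside, over its middle. x along tray and bar, y across, z up. Bar 124 mm long (x), 18 wide (y), 22 high, on two thin posts at x = +-50, so fingers pass down beside it. Tray 228 x 182 mm, walls 38 high and 4 thick; 0.3 kg empty, 0.7 full. It starts level on the bench, roughly crosswise to the robot.
- tray_floor (a point): Middle of the tray's floor, 4 mm above its underside, axes as tray_grip. Dividers as high as the walls along x (6 mm thick) and along y (4 mm) make four bays 108 x 84 mm inside, centres at x = +-56, y = +-45. The floor is slippery: props begin to slide at a slope of 10 to 15 degrees, later when pressed on a wall too, and roll sideways at a few degrees; carry it smoothly.
- gap_a (a point): Pouring gap of the bay at +x, +y: middle of the gap at floor level, at the outer face of the tray's end wall (x = +114, y = +70.5 mm from the tray's middle). The gap is 33 mm wide along y, from the tray's long side wall inward; the rest of the end wall closes the bay, and the long side walls have no gaps.
- gap_b (a point): Pouring gap of the bay at +x, -y: middle of the gap at floor level, at the outer face of the tray's end wall (x = +114, y = -70.5 mm from the tray's middle). The gap is 33 mm wide along y, from the tray's long side wall inward; the rest of the end wall closes the bay, and the long side walls have no gaps.
- gap_c (a point): Pouring gap of the bay at -x, +y: middle of the gap at floor level, at the outer face of the tray's end wall (x = -114, y = +70.5 mm from the tray's middle). The gap is 33 mm wide along y, from the tray's long side wall inward; the rest of the end wall closes the bay, and the long side walls have no gaps.
- gap_d (a point): Pouring gap of the bay at -x, -y: middle of the gap at floor level, at the outer face of the tray's end wall (x = -114, y = -70.5 mm from the tray's middle). The gap is 33 mm wide along y, from the tray's long side wall inward; the rest of the end wall closes the bay, and the long side walls have no gaps.
- tub_in (a point): Centre of the inner floor (4 mm above the bench) of the low white plastic tub, fixed to the bench, open at the top. Outside 260 mm along its x, 300 mm along its y and 60 mm high, walls 4 mm, with a rim about 8 mm wider and small grey clips outside at both y ends. z is up.
- prop95a_mid (a point): Centre of a buff tubular kiln prop, a round fired-clay tube 95 mm long and 24 mm across, about 65 g: the longest size, the two that are wanted. Its own x axis runs along the tube. It starts lying along the tray's length in one bay, beside its twin b of the same length; which bay holds which length changes.
- prop95b_mid (a point): Centre of a buff tubular kiln prop, a round fired-clay tube 95 mm long and 24 mm across, about 65 g: the longest size, the two that are wanted. Its own x axis runs along the tube. It starts lying along the tray's length in one bay, beside its twin a of the same length; which bay holds which length changes.
- prop80a_mid (a point): Centre of a buff tubular kiln prop, a round fired-clay tube 80 mm long and 24 mm across, about 54 g: not wanted. Its own x axis runs along the tube. It starts lying along the tray's length in one bay, beside its twin b of the same length; which bay holds which length changes.
- prop80b_mid (a point): Centre of a buff tubular kiln prop, a round fired-clay tube 80 mm long and 24 mm across, about 54 g: not wanted. Its own x axis runs along the tube. It starts lying along the tray's length in one bay, beside its twin a of the same length; which bay holds which length changes.
- prop70a_mid (a point): Centre of a buff tubular kiln prop, a round fired-clay tube 70 mm long and 24 mm across, about 48 g: not wanted. Its own x axis runs along the tube. It starts lying along the tray's length in one bay, beside its twin b of the same length; which bay holds which length changes.
- prop70b_mid (a point): Centre of a buff tubular kiln prop, a round fired-clay tube 70 mm long and 24 mm across, about 48 g: not wanted. Its own x axis runs along the tube. It starts lying along the tray's length in one bay, beside its twin a of the same length; which bay holds which length changes.
- prop60a_mid (a point): Centre of a buff tubular kiln prop, a round fired-clay tube 60 mm long and 24 mm across, about 41 g: the shortest size, not wanted. Its own x axis runs along the tube. It starts lying along the tray's length in one bay, beside its twin b of the same length; which bay holds which length changes.
- prop60b_mid (a point): Centre of a buff tubular kiln prop, a round fired-clay tube 60 mm long and 24 mm across, about 41 g: the shortest size, not wanted. Its own x axis runs along the tube. It starts lying along the tray's length in one bay, beside its twin a of the same length; which bay holds which length changes.
- sprayer: Bystander: white hand sprayer with a green trigger, 72 mm across and 221 mm high, its nozzle reaching 63 mm from the middle along -x, standing on the bench; origin at the centre of its foot. Leave it alone.
- jar: Bystander: white lidded jar with a dark red lid, 96 mm across and 90 mm high, standing on the bench; origin at the centre of its foot. Leave it alone.
- paddle: Bystander: flat wooden clay paddle, 295 mm long, 75 mm wide and 14 mm thick, lying on the bench; origin near its middle, on its underside. Leave it alone.
Mind the look-alikes: they are no part of the job. Leave any pink or purple look-alike of the part that bears prop80b_mid alone.

How it is judged:
On the way, in this order (a step that is already met when the one before it is completed fails the run):
1. the tray is lifted off the bench and leaning, with all eight props still in it (height (world z) of tray_grip above 0.127 m and angle between tray_grip's own z axis and vertical above 0.07 rad and distance between each of prop95a_mid, prop95b_mid, prop80a_mid, prop80b_mid, prop70a_mid, prop70b_mid, prop60a_mid, prop60b_mid and tray_floor below 0.128 m).
2. both 95 mm props have gone into the tub while the tray is still tipped over it and the six shorter props are still in the tray (x of prop95a_mid in the frame of tub_in between -0.128 and 0.128 m and y of prop95a_mid in the frame of tub_in between -0.148 and 0.148 m and z of prop95a_mid in the frame of tub_in between -0.01 and 0.05 m and x of prop95b_mid in the frame of tub_in between -0.128 and 0.128 m and y of prop95b_mid in the frame of tub_in between -0.148 and 0.148 m and z of prop95b_mid in the frame of tub_in between -0.01 and 0.05 m and distance between each of prop80a_mid, prop80b_mid, prop70a_mid, prop70b_mid, prop60a_mid, prop60b_mid and tray_floor below 0.128 m and angle between tray_grip's own z axis and vertical above 0.15 rad and height (world z) of tray_grip above 0.127 m).
At the end, for the whole second after the job is handed in: Both 95 mm props lie at rest in the tub, the six shorter props are in the tray, and the tray stands at rest and level (within 0.04 rad) on the bench (handle bar centre 100 to 113 mm above it) (x of prop95a_mid in the frame of tub_in between -0.128 and 0.128 m and y of prop95a_mid in the frame of tub_in between -0.148 and 0.148 m and z of prop95a_mid in the frame of tub_in between -0.01 and 0.05 m and x of prop95b_mid in the frame of tub_in between -0.128 and 0.128 m and y of prop95b_mid in the frame of tub_in between -0.148 and 0.148 m and z of prop95b_mid in the frame of tub_in between -0.01 and 0.05 m and distance between each of prop80a_mid, prop80b_mid, prop70a_mid, prop70b_mid, prop60a_mid, prop60b_mid and tray_floor below 0.128 m and angle between tray_grip's own z axis and vertical below 0.04 rad and height (world z) of tray_grip between 0.1 and 0.113 m and linear speed of tray below 0.02 m/s and linear speed of each of prop95a, prop95b below 0.03 m/s); the robot touches nothing.
It fails at once if the sprayer is pushed more than 30 mm from its place (distance of sprayer from where it was at the start of the episode above 0.03 m).
It fails at once if the jar is pushed more than 30 mm from its place (distance of jar from where it was at the start of the episode above 0.03 m).
It fails at once if the paddle is pushed more than 30 mm from its place (distance of paddle from where it was at the start of the episode above 0.03 m).
It also fails if it takes over 72 s, if anything falls off the work surface, if the arm or the gripper's body presses on something with over 40 N, if the wrist force passes 120 N, or if a joint passes its speed limit or range.

## Working session

There is one attempt and no reset: what is moved stays moved. The work goes in short steps, each a Python script; the robot and the scene stay as the last script left them, time stands still between calls to the robot, and variables do not carry over. Pictures are saved under pics/ and viewed, about 8 in all and at most 12, crops included, and the job is handed in when it is done.

```bash
mkdir -p pics
python3 - <<'E'
from bench import bot, ik, readout, cams
import cv2,numpy as np
for n in("top","scene"):
    im=cams.grab_frame(n); cv2.imwrite(f"pics/{n}0.png",cv2.resize(im,None,fx=1.4,fy=1.4,interpolation=cv2.INTER_CUBIC)); cv2.imwrite(f"{n}0raw.png",im)
    c=cams.get_calibration(n); print(n,c)
print(readout.get_obs())
E
```

```text
top {'fx': 407.13719497801685, 'fy': 407.13719497801685, 'cx': 286.78792228669465, 'cy': 208.58034680033492, 'camera_from_world': array([[ 0.00781106, -0.99994117,  0.00752588,  0.00122087],
       [-0.99692956, -0.00837349, -0.07785462,  0.56646283],
       [ 0.07791305, -0.00689464, -0.99693632,  1.21163114],
       [ 0.        ,  0.        ,  0.        ,  1.        ]])}
scene {'fx': 542.945958744002, 'fy': 542.945958744002, 'cx': 281.0408433225971, 'cy': 209.5187030487991, 'camera_from_world': array([[-0.85601724,  0.51658456, -0.01936166,  0.46602545],
       [ 0.34798727,  0.54813362, -0.7605619 , -0.12597815],
       [-0.38228176, -0.65779171, -0.64897668,  2.05839056],
       [ 0.        ,  0.        ,  0.        ,  1.        ]])}
{'clock': 0.1, 'q': array([-1.38481182,  0.38380748,  0.04381068,  1.59940284, -0.0178884 ,
        1.16119966, -0.04988505]), 'joint_vel': array([-8.30128425e-04, -1.99709341e-03,  6.01460759e-04, -3.21900470e-03,
        3.30407904e-03,  9.79458394e-04,  9.76090176e-05]), 'tau': array([ 2.63716349e-03, -4.34730148e+01,  1.02929011e+00, -2.50457507e+01,
        1.08566758e-02,  5.34688414e-03,  2.39408178e-05]), 'eef_pos': array([0.18174441, 0.62318868, 0.22998387]), 'orientation': array([ 2.51190146,  1.8841878 , -0.00291902]), 'contact_force': array([ 0.02563871, -0.97874325, -0.21896071]), 'wrist_torque': array([ 0.00026569, -0.05104739, -0.0059082 ]), 'gripper_width': 0.08525359732418177}
```

View pics/top0.png

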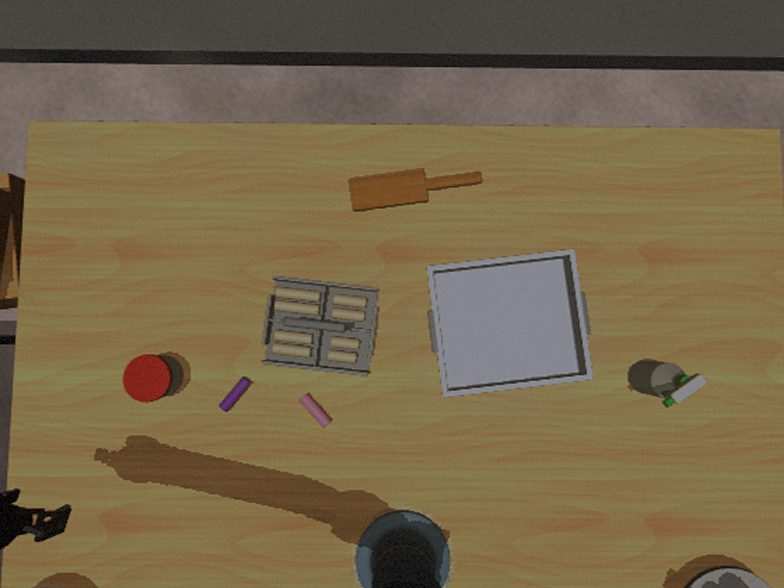

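View pics/scene0.png

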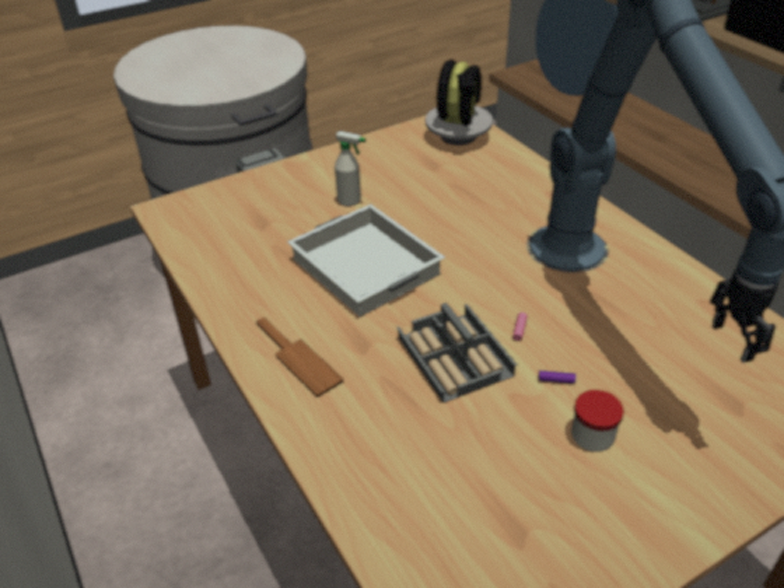

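The top view shows the tray centred at about (320,325), the tub at (510,322), the jar at (148,378), the sprayer at (665,380) and the paddle at (415,188). The look-alikes are the purple one at (235,394) and the pink one at (316,410). In the tray, the upper-left bay looks like it holds the longest props, with the lower-left bay next. I'll enlarge it to check.

Run:
```python
import cv2,numpy as np
im=cv2.imread("top0raw.png")
c=im[190:275,180:280]; cv2.imwrite("pics/crop0.png",cv2.resize(c,None,fx=7,fy=7,interpolation=cv2.INTER_CUBIC))
```

```text
(no output)
```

View pics/crop0.png

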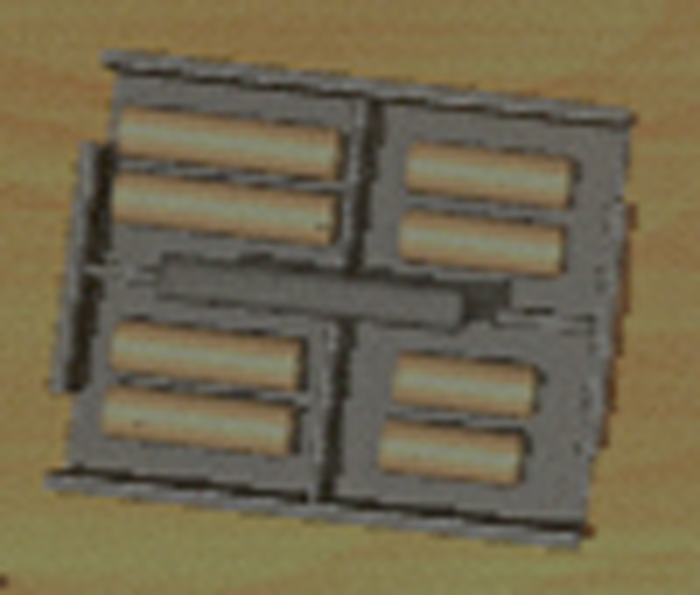

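The crop gives prop lengths of about 225 px (upper-left), 190 px (lower-left), 165 px (upper-right) and 143 px (lower-right). That matches 95/80/70/60 mm at 2.37 px/mm, so the wanted bay is upper-left: image-left end, far side. The wall-top corners are at (105,58), (632,118), (580,540) and (48,482), and the bar ends are at (160,278) and (465,308).

Next I'll compute poses and check the pour options with IK.

```bash
cat > h.py <<'E'
from bench import bot, ik, readout, cams
import cv2,numpy as np
from scipy.spatial.transform import Rotation as R
def back(n,px,z):
    c=cams.get_calibration(n);T=c["camera_from_world"];Rm=T[:3,:3];o=-Rm.T@T[:3,3]
    out=[]
    for u,v in np.atleast_2d(px):
        d=Rm.T@np.array([(u-c["cx"])/c["fx"],(v-c["cy"])/c["fy"],1]);out.append(o+d*(z-o[2])/d[2])
    return np.array(out)
def obs():
    o=readout.get_obs(); return o["clock"],o["eef_pos"].round(4),R.from_rotvec(o["orientation"]),o["gripper_width"],o["contact_force"].round(2)
# tray frame T: +x toward the pouring gap, +y the OTHER way from gap side handled by SY
E
python3 - <<'E'
from h import *
cr=lambda p:(np.array(p)+.5)/7-.5+np.array([180,190]); fu=lambda p:(np.array(p)+.5)/1.4-.5
t=back("top",cr([(105,58),(632,118),(580,540),(48,482)]),.038)[:,:2]
b=back("top",cr([(160,278),(465,308)]),.118)[:,:2]
print("tray",t.round(4),t.mean(0),"sides",np.linalg.norm(t-np.roll(t,-1,0),axis=1))
print("bar",b,b.mean(0),np.linalg.norm(b[0]-b[1]))
L=(t[0]+t[3]-t[1]-t[2]);print("yaw of left dir",np.degrees(np.arctan2(L[1],L[0])),np.degrees(np.arctan2(*(b[0]-b[1])[::-1])))
u=back("top",fu([(428,266),(575,250),(592,380),(443,395)]),.06)[:,:2]
print("tub",u,u.mean(0),np.linalg.norm(u-np.roll(u,-1,0),axis=1));e=u[0]+u[3]-u[1]-u[2];print(np.degrees(np.arctan2(e[1],e[0])))
print("jar",back("top",fu([(148,378)]),.09),"spr",back("top",fu([(668,378)]),.15),"nozz",back("top",fu([(690,388)]),.21),"paddle",back("top",fu([(352,210),(482,178)]),.01))
print(back("top",fu([(235,394),(316,410)]),.012))
E
```

```text
tray [[0.5951 0.2821]
 [0.5712 0.0566]
 [0.3922 0.0766]
 [0.4148 0.3015]] [0.4933248  0.17921215] sides [0.22672492 0.18014873 0.2260892  0.18126002]
bar [[0.49926578 0.24041608]
 [0.48833983 0.11925841]] [0.4938028  0.17983725] 0.12164932839553691
yaw of left dir 84.10700789178716 84.84702705984198
tub [[ 0.61930587 -0.04887434]
 [ 0.65608856 -0.35971037]
 [ 0.38382432 -0.39077967]
 [ 0.35080927 -0.08106392]] [ 0.50250701 -0.22010707] [0.3130048  0.27403124 0.31147044 0.2704193 ]
96.41748060650194
jar [[0.38349682 0.51599987 0.09      ]] spr [[ 0.39522987 -0.50681445  0.15      ]] nozz [[ 0.38159339 -0.51803428  0.21      ]] paddle [[ 0.74862112  0.11695079  0.01      ]
 [ 0.82351904 -0.17076866  0.01      ]]
[[0.34496924 0.36201947 0.012     ]
 [0.3122478  0.1876048  0.012     ]]
```

The measured sizes match the spec: tray 226x181 mm, bar 122 mm, tub rim 312x272 mm. The tray centre is (0.494, 0.180) with the gap direction at 84.5°. Now the IK check over the yaw options.

```bash
cat >> h.py <<'E'
C0=np.array([.4937,.1796]); PSI0=np.radians(84.5); TUB=np.array([.5025,-.2201]); YT=np.radians(96.4)
GAP=np.array([.114,-.0705,-.103])   # gap relative to grip, tray axes (x towards gap)
DZ=.019-.003                        # bar centre is this far behind TCP
def tray_R(psi,pitch=0,roll=0): return R.from_euler('ZYX',[psi,pitch,roll])
def tcp(grip,Rt,half): 
    Rt_tool=Rt*R.from_euler('x',np.pi)*R.from_euler('z',np.pi/2+half*np.pi)
    return np.asarray(grip)-DZ*Rt.apply([0,0,1]),Rt_tool.as_rotvec()
def tcp_gap(gap,Rt,half): return tcp(np.asarray(gap)-Rt.apply(GAP),Rt,half)
E
python3 - <<'E'
from h import *
r=np.radians
for half in(0,1):
    g=tcp([*C0,.107],tray_R(PSI0),half); q=ik(*g); print("grasp",half,None if q is None else np.round(q,2))
    for name,psi in(("180",YT-np.pi),("+90",YT+np.pi/2),("-90",YT-np.pi/2)):
        d=np.array([np.cos(psi),np.sin(psi)]); gap=[*(TUB-.03*d),.085]
        for p,a in((0,0),(0,12),(15,12),(25,12),(32,12),(32,18)):
            P=tcp_gap(gap,tray_R(psi,r(p),r(a)),half); q=ik(*P)
            print(half,name,p,a,P[0].round(3),None if q is None else np.round(q,2))
E
```

```text
grasp 0 [-0.9   0.37  0.55  2.03 -0.26  0.81 -0.3 ]
0 180 0 0 [ 0.557 -0.069  0.172] [-0.95  0.72  1.38  1.91 -0.77  1.19 -2.32]
0 180 0 12 [ 0.537 -0.071  0.185] [-1.12  0.4   1.42  2.1  -0.63  0.87 -2.4 ]
0 180 15 12 [ 0.54  -0.101  0.211] [-0.81  0.53  1.4   1.99 -0.92  1.23 -2.09]
0 180 25 12 [ 0.543 -0.124  0.224] [-0.6   0.67  1.38  1.91 -1.08  1.52 -1.95]
0 180 32 12 [ 0.545 -0.141  0.23 ] [-0.46  0.79  1.38  1.84 -1.18  1.72 -1.89]
0 180 32 18 [ 0.534 -0.145  0.234] [-0.48  0.7   1.38  1.93 -1.2   1.64 -1.85]
0 +90 0 0 [ 0.653 -0.274  0.172] [-0.19  0.67  0.79  1.52 -0.5   1.17  2.37]
0 +90 0 12 [ 0.651 -0.255  0.185] [-0.35  0.59  0.8   1.62 -0.26  1.01  2.15]
0 +90 15 12 [ 0.622 -0.258  0.211] [-0.27  0.31  0.66  1.86 -0.17  0.71  2.1 ]
0 +90 25 12 [ 0.599 -0.26   0.224] [ 0.51  0.16 -0.17  1.98  0.07  0.52  1.92]
0 +90 32 12 [ 0.582 -0.262  0.23 ] [-1.3  -0.38  1.57  2.13  0.73  0.49  1.44]
0 +90 32 18 [ 0.578 -0.252  0.234] [-1.28 -0.26  1.52  2.18  0.83  0.45  1.24]
0 -90 0 0 [ 0.352 -0.166  0.172] [-0.76 -0.21  1.04  2.28  0.22  0.98 -1.32]
0 -90 0 12 [ 0.354 -0.186  0.
[... 1129 characters left out ...]
5 12 [ 0.599 -0.26   0.224] [-0.5   0.22  0.95  2.02 -0.39  0.53 -0.82]
1 +90 32 12 [ 0.582 -0.262  0.23 ] [-0.5   0.11  0.96  2.13 -0.46  0.4  -0.72]
1 +90 32 18 [ 0.578 -0.252  0.234] [-0.6   0.04  0.94  2.18  0.11  0.32 -1.31]
1 -90 0 0 [ 0.352 -0.166  0.172] [-0.85 -0.26  1.11  2.28  0.28  1.    1.77]
1 -90 0 12 [ 0.354 -0.186  0.185] [ 0.9   0.07 -0.39  2.12 -0.16  1.09  2.27]
1 -90 15 12 [ 0.383 -0.182  0.211] [ 0.55  0.21 -0.17  1.92 -0.03  1.35  2.04]
1 -90 25 12 [ 0.406 -0.18   0.224] [-0.61  0.73  1.34  1.82 -0.5   1.64  2.56]
1 -90 32 12 [ 0.423 -0.178  0.23 ] [-0.45  0.63  1.03  1.71 -0.32  1.68  2.33]
1 -90 32 18 [ 0.427 -0.188  0.234] [-0.45  0.82  1.23  1.67 -0.5   1.81  2.54]
```

Option "180" with half=1 works at every tilt, so I'll use it. First I'll grasp the handle.

Run:
```python
from h import *
Rt=tray_R(PSI0)
bot.reach(*tcp([*C0,.26],Rt,1)); print(obs()[:2], obs()[2].as_rotvec())
bot.line_to(tcp([*C0,.107],Rt,1)[0],velocity=.12); print(obs())
im=cams.grab_frame("scene"); 
bot.set_gripper(.0,100); print(obs()[:2],obs()[3:], readout.get_obs()["q"].round(2))
bot.hold(.3)
im2=cams.grab_frame("scene")
cv2.imwrite("pics/grasp.png",cv2.resize(im2[170:310,250:420],None,fx=4,fy=4,interpolation=cv2.INTER_CUBIC))
```

```text
(2.4, array([0.4935, 0.1805, 0.244 ])) [-1.48865717e-01 -3.13805972e+00 -4.24463677e-04]
(3.825, array([0.4945, 0.1799, 0.0918]), Rotation.from_matrix(array([[-9.95389620e-01,  9.59004079e-02,  1.61717353e-03],
                            [ 9.59018206e-02,  9.95390460e-01,  8.19751940e-04],
                            [-1.53110456e-03,  9.71062458e-04, -9.99998356e-01]])), 0.08527802814922267, array([ 0.18, -0.15, -0.4 ]))
(4.5083, array([0.4938, 0.1797, 0.0913])) (0.01608160668816984, array([-1.01, -2.11,  3.44])) [-0.64  0.33  0.24  2.02 -0.11  0.8   2.71]
```

View pics/grasp.png

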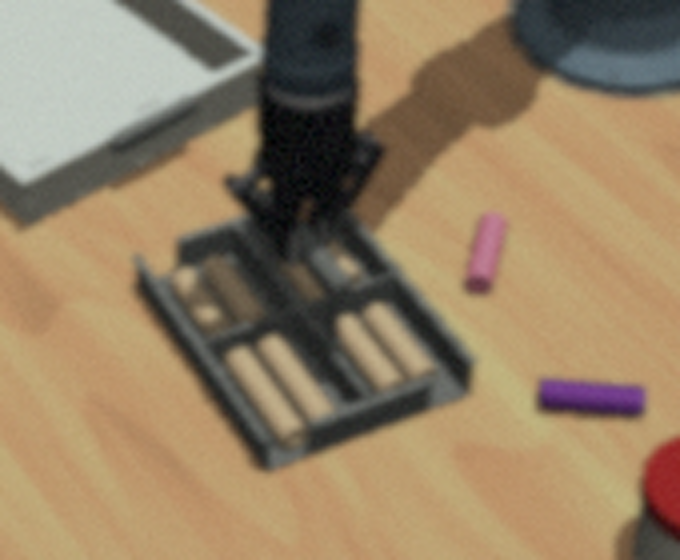

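The fingers hold the bar (width 16 mm). The 95s at (265,390) lie by the open gap at the corner (285,450), as expected. Next I'll lift, lean to the gap-side wall, and check.

Run:
```python
from h import *
r=np.radians
def go(g,Rt,v): 
    p,o=tcp(g,Rt,1); bot.line_to(p,o,velocity=v)
go([*C0,.20],tray_R(PSI0),.06)
print(obs()[0],obs()[1],obs()[4])
go([*C0,.23],tray_R(PSI0,0,r(10)),.02)
bot.hold(.3); o=obs(); print(o[0],o[1],o[4],(o[2].as_matrix()[:,2]).round(3),readout.get_obs()["q"].round(2))
im=cams.grab_frame("scene")
cv2.imwrite("pics/lean.png",cv2.resize(im[100:300,230:430],None,fx=3,fy=3,interpolation=cv2.INTER_CUBIC))
```

```text
6.5583 [0.4933 0.1794 0.1835] [ 0.21 -0.43 -6.49]
8.525 [0.4909 0.1799 0.2142] [-0.47  0.18 -6.53] [-0.173  0.017 -0.985] [-0.6   0.26  0.26  1.82 -0.15  1.23  2.76]
```

View pics/lean.png

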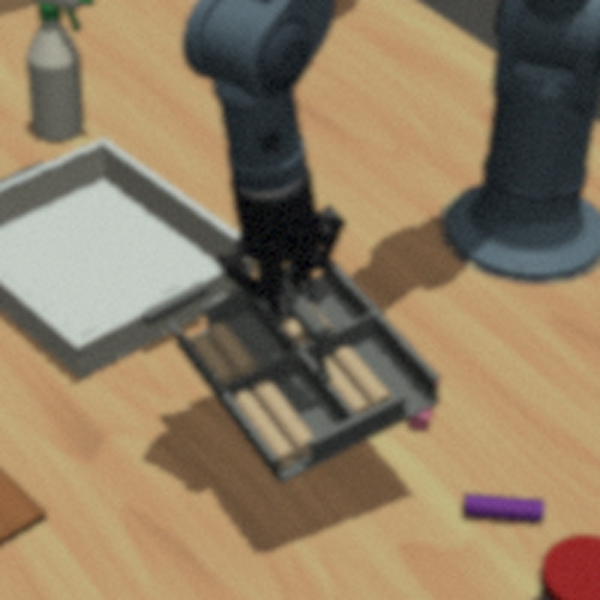

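The tray is held with the far side down, the 95s lie against the outer wall by the gap (285,430), and the 80s are against the divider. Next I'll carry it while yawing, with the lean kept.

```bash
cat >> h.py <<'E'
rad=np.radians
PSI1=YT-np.pi; D1=np.array([np.cos(PSI1),np.sin(PSI1)]); GP=np.array([*(TUB-.03*D1),.09])
def go(g,Rt,v): bot.line_to(*tcp(g,Rt,1),velocity=v)
E
python3 - <<'E'
from h import *
a=rad(10); g0=np.array([*C0,.23]); g1=np.array([.545,-.071,.24])
for s in np.linspace(0,1,6)[1:]:
    go(g0+(g1-g0)*s,tray_R(PSI0+(PSI1-PSI0)*s,0,a),.033)
o=obs(); print(o[0],o[1],o[4],readout.get_obs()["q"].round(2))
Rt=tray_R(PSI1,0,a)
bot.line_to(*tcp_gap(GP,Rt,1),velocity=.05); o=obs(); print(o[0],o[1],o[4],readout.get_obs()["q"].round(2))
im=cams.grab_frame("scene"); im2=cams.grab_frame("top")
A=cv2.resize(im[100:300,160:360],(500,500),interpolation=cv2.INTER_CUBIC);B=cv2.resize(im2[150:300,220:370],(500,500),interpolation=cv2.INTER_CUBIC)
cv2.imwrite("pics/pre.png",cv2.resize(np.hstack([A,B]),(800,400)))
E
```

```text
17.1083 [ 0.5477 -0.0705  0.2242] [ 0.1  -0.18 -6.51] [-0.6   0.11  0.72  2.   -0.15  0.89  0.31]
18.0 [ 0.541  -0.071   0.1883] [ 0.4   0.05 -6.36] [-0.58  0.15  0.71  2.05 -0.19  0.82  0.35]
```

View pics/pre.png

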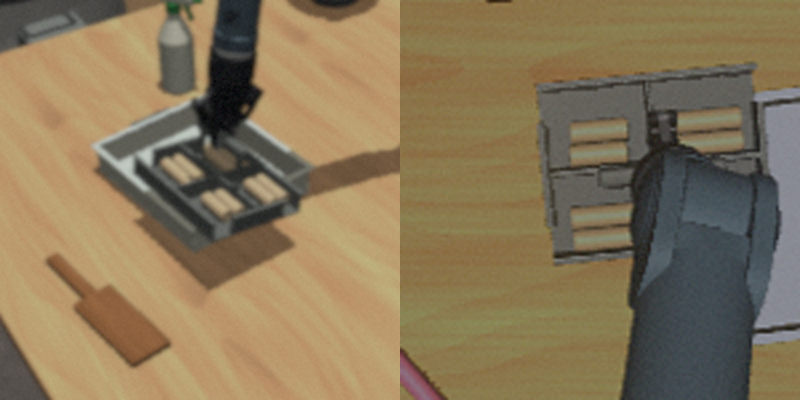

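Over the tub, the 95s (hidden under the arm) lie toward the tub. The 80s at (708,130) are against the divider. Now I'll tip about the gap in steps and watch the weight.

Run:
```python
from h import *
f0=None; fs=[]
bot.line_to(*tcp_gap(GP,tray_R(PSI1,0,rad(13)),1),velocity=.012)
for b in (12,17,21,25):
    bot.line_to(*tcp_gap(GP,tray_R(PSI1,rad(b),rad(13)),1),velocity=.022); bot.hold(.5)
    o=obs(); print(b,o[0],o[1],o[4])
    if o[4][2]>-5.6: break
im=cams.grab_frame("scene"); im2=cams.grab_frame("top")
A=cv2.resize(im[100:300,160:360],(500,500),interpolation=cv2.INTER_CUBIC);B=cv2.resize(im2[150:300,260:410],(500,500),interpolation=cv2.INTER_CUBIC)
cv2.imwrite("pics/pour1.png",cv2.resize(np.hstack([A,B]),(800,400)))
```

```text
12 20.8333 [ 0.5379 -0.0948  0.2122] [-0.16  0.01 -7.08]
17 22.0833 [ 0.5391 -0.1056  0.2196] [-0.54  0.16 -6.34]
21 23.2167 [ 0.5402 -0.1147  0.2249] [-0.37 -0.16 -6.11]
25 24.35 [ 0.5412 -0.1243  0.2294] [ 0.15 -0.58 -4.82]
```

View pics/pour1.png

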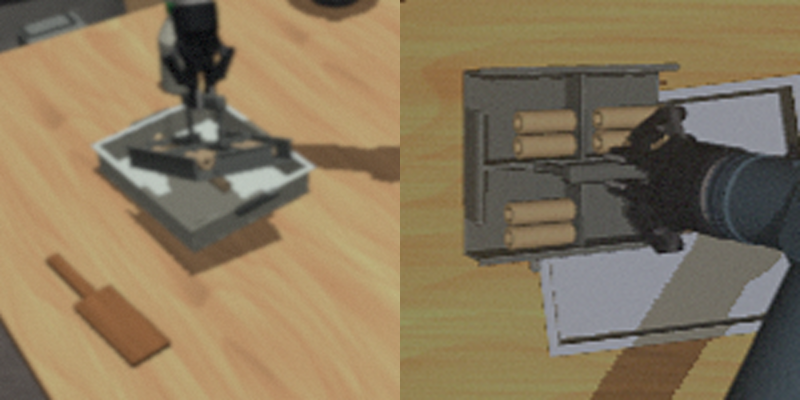

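The weight dropped from 6.4 to about 4.8 N, while the top view still shows the 70s, 60s and 80s in the tray. In the scene view something shows at (222,183) below the tray, possibly a prop partly out. I'll average the force and look closer.

Run:
```python
from h import *
f=[]
for i in range(5): bot.hold(.1); f.append(obs()[4])
print(np.mean(f,0),obs()[0])
im=cams.grab_frame("scene"); im2=cams.grab_frame("wrist")
A=cv2.resize(im[150:230,200:320],(600,400),interpolation=cv2.INTER_CUBIC);B=cv2.resize(im2,(533,400))
cv2.imwrite("pics/pour2.png",cv2.resize(np.hstack([A,B]),(800,283)))
```

```text
[ 0.128  0.314 -5.318] 24.95
```

View pics/pour2.png

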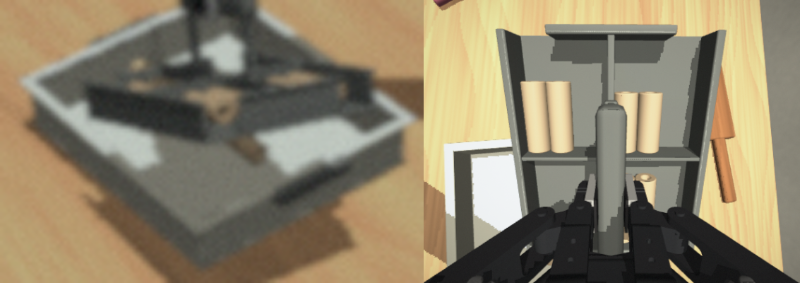

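The mean force is -5.3 N, a drop of about 1.2 N, and two 95s weigh 1.27 N. The wrist view shows the 95 bay empty (540-590, 165-190) and the 80s held at (645,180). I'll lift with the tilt kept, so anything leaning drops clear, then check the tub.

Run:
```python
from h import *
Rt=tray_R(PSI1,rad(27),rad(13))
bot.line_to(*tcp_gap(GP+np.array([0,0,.06]),Rt,1),velocity=.04); bot.hold(.6)
f=[]
for i in range(5): bot.hold(.06); f.append(obs()[4])
print(np.mean(f,0),obs()[0])
im=cams.grab_frame("scene"); im2=cams.grab_frame("top")
A=cv2.resize(im[130:230,200:320],(480,400),interpolation=cv2.INTER_CUBIC);B=cv2.resize(im2[160:290,270:430],(480,390),interpolation=cv2.INTER_CUBIC)
B=cv2.copyMakeBorder(B,0,10,0,0,0)
cv2.imwrite("pics/pour3.png",cv2.resize(np.hstack([A,B]),(800,333)))
```

```text
[ 0.394 -0.086 -5.496] 27.65
```

View pics/pour3.png

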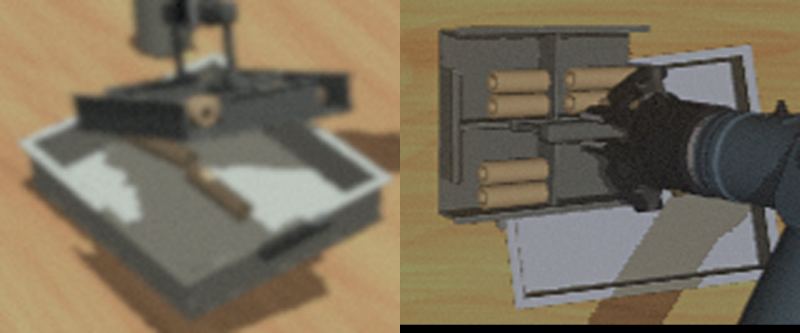

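Both 95s lie in the tub (scene, 165,150 and 220,190). The top view shows the 60s, 70s and 80s still in the tray. I'll take the pitch off first, then carry back, take the lean off and set down at the original spot.

Run:
```python
from h import *
a=rad(8)
bot.line_to(*tcp_gap(GP+np.array([0,0,.07]),tray_R(PSI1,0,a),1),velocity=.04)
o=obs(); print(o[0],o[1],o[4])
g0=np.array([*C0,.23]); g1=o[1]+DZ*tray_R(PSI1,0,a).apply([0,0,1])
for s in np.linspace(1,0,6)[1:]:
    go(g0+(g1-g0)*s,tray_R(PSI0+(PSI1-PSI0)*s,0,a),.035)
go([*C0,.20],tray_R(PSI0),.025); print(obs()[0],obs()[1])
go([*C0,.115],tray_R(PSI0),.07); print(obs()[1],obs()[4])
go([*C0,.1073],tray_R(PSI0),.015); o=obs(); print(o[0],o[1],o[4])
im2=cams.grab_frame("top"); im=cams.grab_frame("scene")
A=cv2.resize(im[150:310,250:410],(400,400),interpolation=cv2.INTER_CUBIC);B=cv2.resize(im2[170:290,180:300],(400,400),interpolation=cv2.INTER_CUBIC)
cv2.imwrite("pics/set.png",np.hstack([A,B]))
```

```text
29.6167 [ 0.5437 -0.0712  0.2561] [ 0.47 -0.68 -5.47]
39.1333 [0.494  0.1796 0.1842]
[0.4943 0.1798 0.0996] [ 0.39  0.45 -5.18]
41.1667 [0.4937 0.1796 0.0914] [-1.71 -0.28 -3.13]
```

View pics/set.png

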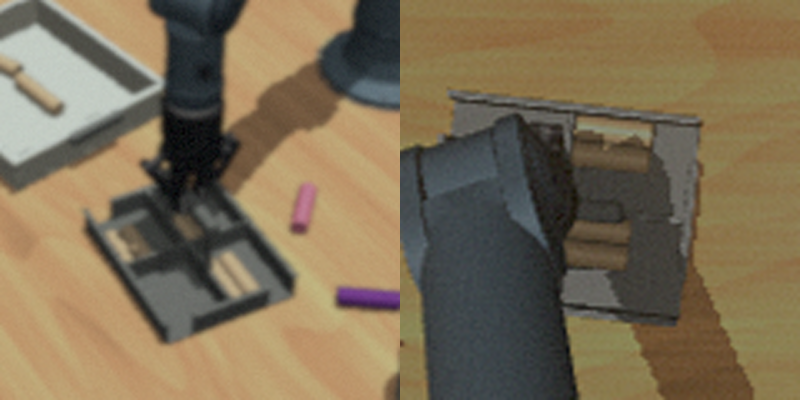

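The tray is touching the bench with the 95 bay empty (190,300 in the left half). The 80s, 70s and 60s are in the tray and two props are in the tub. Next I'll release, retreat and do a final check.

Run:
```python
from h import *
go([*C0,.1065],tray_R(PSI0),.01); print(obs()[4])
bot.set_gripper(.085,20); bot.hold(.2); print(obs())
go([*C0,.27],tray_R(PSI0),.12)
bot.reach(*tcp([.30,.40,.32],tray_R(PSI0),1)); bot.hold(.5); print(obs()[0],obs()[1],obs()[4])
im2=cams.grab_frame("top"); cv2.imwrite("pics/end.png",cv2.resize(im2[110:310,80:500],(800,381),interpolation=cv2.INTER_CUBIC))
```

```text
[-2.46 -1.1   4.49]
(42.3833, array([0.4937, 0.1796, 0.0905]), Rotation.from_matrix(array([[-9.95397701e-01,  9.58301366e-02,  4.52225868e-05],
                            [ 9.58301372e-02,  9.95397702e-01,  1.01533201e-05],
                            [-4.40414649e-05,  1.44402781e-05, -9.99999999e-01]])), 0.08495929052429664, array([-0.38,  0.19, -0.6 ]))
45.5417 [0.3002 0.3999 0.304 ] [ 0.09  0.34 -0.26]
```

View pics/end.png

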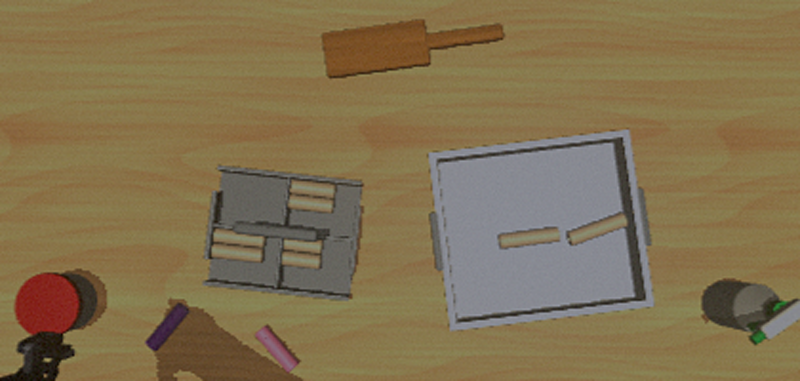

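The final view shows both 95s flat in the tub at (528,238) and (597,229). The six short props are in the tray, the tray is level in its old place, and the bystanders haven't moved.

```bash
python3 -c "
from bench import bot;print(bot.sign_off())"
```

```text
the job is handed in; nothing more can be done
None
```

The two 95 mm props are in the white tub, and the grey tray is back on the bench where it started with all six shorter props still in it. I handed the job in at about 46 s on the robot's clock.

I lifted the tray by its handle and leaned it toward the long side wall beside that bay's gap. Then I turned it round, carried it over the tub and tipped it about the gap to roughly 25° until both props slid out.

**Last checks:**
- **Props:** The final overhead picture shows both 95s in the tub, one touching its end wall, and two props in each of the other three bays.
- **Weight:** The force on the wrist dropped by about 1.0 to 1.2 N during the pour, and two 95s weigh 1.27 N. The reading is noisy, so I relied on the pictures.
- **Tray:** The hand was vertical and at grasp height when I let go. I did not measure the tray's level separately after that.
- **Bystanders:** The sprayer, jar, paddle and both look-alikes appear unmoved in the overhead view.

No check failed or disagreed.

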